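# Hang up the deep-framed saw and check that it holds

### The job

Take the deep-framed saw (the one whose bow stands higher) out of its slotted block and hang it by the steel back of its frame across both hooks of the sprung hook stand, roughly centred. While still holding it, tug it gently down until the sprung hook bar has dipped about 15 mm (well under 30), then let go so that it is left hanging upright and still; leave the other saw and everything else on the bench as it is.

Things in the scene. Friction and masses are not known exactly. Their poses are not given: they have to be found in the camera images.
- deep_saw_grip (a point): centre of the straight steel back on top of the deep-framed saw to be hung, which stands upright, blade down, in a slotted wooden block. The back is a flat bar 10 mm thick (x), 160 mm long (y) and 12 mm high (z up). Arms 10 x 10 mm go down from its ends (75 mm either side, along y), their feet 109 mm below this point; the window between them is open down to the blade, 95 mm below
- deep_saw: the same saw, 115 mm high, about 0.33 kg; origin midway between its feet, same axes. A wooden handle 25 mm thick runs on along +y from the foot of the +y arm to 182 mm out, 8 mm above the feet. Centre of mass within 20 mm of the middle along y. The block's slot, 13 mm wide, holds the lowest 25 mm (block 55 x 160 mm, 40 mm high): lift straight up
- shallow_saw: the other saw, alike but only 70 mm high, in a like block; it stays. Origin midway between its feet, 15 mm above the table, y along the saw towards its handle (ends 182 mm out), z up. The two blocks stand 140 to 240 mm apart, either one nearer the robot
- hook_seat (a point): midway between two hooks (4 mm radius wires, 40 mm either side along y) on their centre line, 170 mm above the table unloaded; moves with the hook bar. The wires point to -x, level from 16 mm behind to 16 mm ahead of it; upturned ends 22 mm high, 28 mm ahead. The saw's back is laid along y across both, handle to either side; resting, its centre is 10 mm above this point
- hook_bar (a joint): dip of the sprung hook bar in m: 0 when unloaded, grows downward to a stop at 0.04. The spring takes 0.7 N per mm; the saw's weight alone gives 3 to 5 mm, a further pull of 7 to 8 N takes it to 15 mm
- stand: the fixed stand: wooden base 130 x 160 x 22 mm, two steel rods, the sprung hook bar on them. Origin under the base's centre, 34 mm behind (+x of) the hook seat, z up; the hooks point to its -x. In line with the rods the hook wires bend down to a wooden crossbar whose top is 30 mm below the seat; nothing stands between or above the hooks
- boat: bystander: small wooden toy boat, 90 x 40 x 42 mm, to be left alone
- screwdriver: bystander: screwdriver lying flat, to be left alone
- offcut: bystander: wooden offcut, 100 x 45 x 28 mm, to be left alone
- hammer: bystander: hammer lying flat, to be left alone
- glue: bystander: glue bottle, diameter 56, height 150 mm, to be left alone
- sanding_block: bystander: cork sanding block, 90 x 55 x 35 mm, to be left alone
Things that resemble listed ones, but are neither listed nor needed, are in the scene too. What is shaped like the stand but purple or white is not meant.

How it is judged:
By the outcome, as a careful person would: the job done as asked, in the order asked, and still so for the second after the job is handed in, with the robot touching nothing.
It also fails if it takes over 53 s, if anything falls off the work surface, if the arm or the gripper's body presses on something with over 40 N, if the wrist force passes 120 N, or if a joint passes its speed limit or range.

### The arm

A 6-joint arm with a two-finger parallel gripper is mounted at the origin on the work surface. World frame = base frame: x ahead of the robot, y to its left, z up, the work surface at z = 0. Lengths are in mm, angles in rad, forces in N, time in s.
With the tool pointing down it reaches from about 350 to 925 mm from the base axis. Payload 6.4 kg.
Tool frame: the origin (TCP) lies midway between the tips of the shut fingers; the grasp point (between the pads) lies r.pinch_z behind it (r.pinch_z is the distance from the TCP to the grasp point, in mm); z points along the fingers, y is the line along which they close (so a half turn about z gives the same grasp; the last joint's range is limited). The gripper opens to 94 mm and grips with 3 to 60 N. Pads are 16 mm wide; open, the fingers measure 119 mm over their backs; the gripper's body (75 mm by 177 mm) begins 78 mm behind the grasp point.
Start: joints at [-1.312, 0.245, 1.558, -0, 1.339, -0.174], TCP at [272.625, -590.076, 205.455] pointing down, gripper open.
Joint ranges: [-3.13, 3.13], [-1.02, 2.26], [0.13, 2.54], [-0.95, 4.09], [0.21, 2.88], [-2.74, 2.74]. Speed limits (rad/s): [2.57, 2.57, 3.14, 3.14, 3.14, 3.14].

### API

Orientations are given as [roll, pitch, yaw] about the fixed x, y, z axes, in that order (R = Rz(yaw) Ry(pitch) Rx(roll)).
In Python, from workcell import r, sensors, viewer, job gives the robot as it stands. Calls block until the motion is done:
- r.goto(position, orientation): joint-space move of the TCP to a pose.
- r.line_to(position, max_speed=150, frame=None, contact_N=None): straight line of the TCP; frame=None keeps the orientation; max_speed is the mean speed in mm/s. With contact_N (N) it stops when the force on the tool has changed by that much, and returns True; else False.
- r.move_j(angles): joint-space move.
- r.move_gripper(opening, grip_force=None): finger opening in mm; grip_force is the grip in N (None keeps the last); returns when the fingers have stopped.
- r.pause(seconds).
- r.solve_ik(position, orientation): joint angles nearest the present ones, or None.
- sensors.get_state(): the state.
- viewer.capture(name): name is "scene" or "top" or "wrist"; returns (picture, depth): 400x640x3 uint8, blue, green, red; 400x640 float32, mm along the optical axis (not along the pixel's ray), 0 where there is no reading.
- viewer.camera_model(name): a dict with "intrinsics" (3x3 intrinsics, pixels), "origin" and "orientation" of the camera in the world. Camera axes: x right, y down, z forward; pixel columns grow to the right and rows downward; lengths in mm; the calibration is good to about 2 mm. A picture is of the moment at which its call begins: read the wrist's pose just before it. camera_model takes no time and is no camera call; for the wrist camera it gives the pose at the moment of the call.
A pose or a line that the arm cannot do raises r.Unreachable and nothing moves.
- job.hand_in(): hands the job in; it is judged then, once.
The state is a dict: "clock": time; "joint_pos": joint angles; "dq": joint speeds; "effort": joint torques, N m; "tcp_pos": TCP position; "orientation": TCP orientation; "force": force on the tool from outside, world axes, zero at the start; "wrist_torque": the same for the moment, N m; "opening": finger opening in mm; "gripper_force": force on a finger pad.
Only numpy, scipy, OpenCV 4.12 (cv2) and the standard library are available. Lean on these libraries where they do the work, as an engineer would, in place of code of your own. Each camera call takes 0.05 s, during which the arm holds its last target. There are 200 camera calls.

## Working session

There is one attempt and no reset: what is moved stays moved. The work goes in short steps, each a Python script; the robot and the scene stay as the last script left them, time stands still between calls to the robot, and variables do not carry over. Pictures are saved under pics/ and viewed, at most 10 in all, crops included, and the job is handed in when it is done.

```bash
mkdir -p pics; ls
python3 - <<'E'
from workcell import r,sensors,viewer
import cv2,numpy as np,pickle
D={}
for n in("scene","top"):
    m=viewer.camera_model(n);p,d=viewer.capture(n);D[n]=(p,d,m)
    cv2.imwrite(f'pics/{n}1.png',p);print(n,m)
pickle.dump(D,open('d1.pkl','wb'))
print(sensors.get_state(),r.pinch_z)
E
```

```text
pics
scene {'intrinsics': array([[368.94396099,   0.        , 323.09681005],
       [  0.        , 368.94396099, 198.18987591],
       [  0.        ,   0.        ,   1.        ]]), 'origin': array([1163.98677271,  312.06786206,  910.38288543]), 'orientation': array([-2.32948234,  0.01701742,  2.16324859])}
top {'intrinsics': array([[485.65878794,   0.        , 313.72321097],
       [  0.        , 485.65878794, 205.61808435],
       [  0.        ,   0.        ,   1.        ]]), 'origin': array([ 203.78828583, -155.688163  , 1541.65563647]), 'orientation': array([-2.94643362,  0.0081386 , -1.58234328])}
{'clock': 0.1, 'joint_pos': array([-1.31210202e+00,  2.45764987e-01,  1.55884032e+00, -2.47249260e-05,
        1.33869458e+00, -1.74115904e-01]), 'dq': array([-0.00018424, -0.00290857, -0.00205282,  0.00239116, -0.00059502,
       -0.00099548]), 'effort': array([-8.12793314e-04, -4.16914237e+01, -3.15528417e+01,  6.86097890e-02,
        3.09297605e-02, -5.68209236e-05]), 'tcp_pos': array([ 272.47963352, -589.55684116,  204.47011792]), 'orientation': array([-3.13990707e+00, -2.72068203e-04,  4.32815693e-01]), 'force': array([ 0.77991949,  0.54717122, -0.61117887]), 'wrist_torque': array([-0.0239887 ,  0.01367554,  0.05556209]), 'gripper_force': 0.0, 'opening': 94.02551486205884} 18.8
```

View pics/scene1.png

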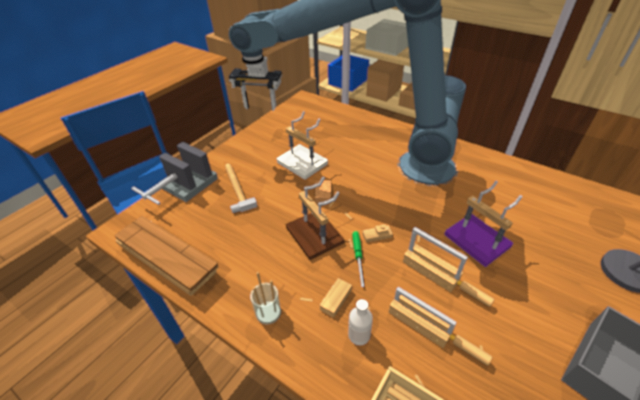

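View pics/top1.png

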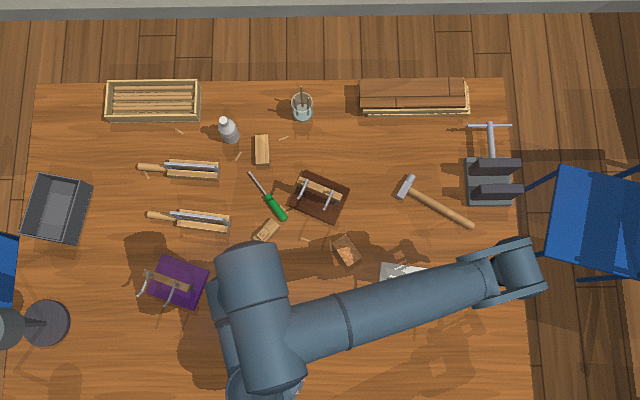

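Scene: the deep saw is at (437,252), with the shallow one at (424,310). The brown stand is at (316,220), with its hooks around (320,190). Top: the deep saw is at (203,218) and the stand at (320,195). Next I'll enlarge these and get depth points.

```bash
cat > h.py <<'E'
import numpy as np,cv2
from scipy.spatial.transform import Rotation as R
def rot(o): return R.from_euler('xyz',o).as_matrix()
def unproj(px,d,m):
    px=np.atleast_2d(px).astype(float);K=m['intrinsics']
    c=np.c_[px,np.ones(len(px))]@np.linalg.inv(K).T*np.reshape(d,(-1,1))
    return c@rot(m['orientation']).T+m['origin']
def ray(px,m): 
    v=np.linalg.inv(m['intrinsics'])@[*px,1.]; return m['origin'],rot(m['orientation'])@v
def at_z(px,z,m):
    o,v=ray(px,m); return o+v*(z-o[2])/v[2]
def tri(px1,m1,px2,m2):
    o1,v1=ray(px1,m1);o2,v2=ray(px2,m2)
    s=np.linalg.lstsq(np.c_[v1,-v2],o2-o1,rcond=None)[0]
    a,b=o1+v1*s[0],o2+v2*s[1];return (a+b)/2,np.linalg.norm(a-b)
def cloud(d,m,box):
    x0,y0,x1,y1=box;u,v=np.meshgrid(np.arange(x0,x1),np.arange(y0,y1))
    dd=d[y0:y1,x0:x1].ravel();k=dd>0
    return unproj(np.c_[u.ravel(),v.ravel()][k],dd[k],m)
E
python3 - <<'E'
import pickle,cv2,numpy as np
from h import *
D=pickle.load(open('d1.pkl','rb'))
def crop(n,b,s=5):
    p=D[n][0][b[1]:b[3],b[0]:b[2]];return cv2.resize(p,None,fx=s,fy=s,interpolation=cv2.INTER_CUBIC)
a=crop('top',(140,150,250,240));b=crop('top',(285,160,365,240),5)[:400]
a=cv2.resize(a,(440,360));b=cv2.resize(b,(360,360))  # 4x ; 4.5x
c=crop('scene',(380,220,500,280),4)[:240];d=crop('scene',(280,175,360,265),4)[:240]
top=np.hstack([a,b]); bot=np.zeros((240,800,3),np.uint8);bot[:,:480]=c;bot[:240,480:800]=d[:240]
cv2.imwrite('pics/crop1.png',np.vstack([top,bot]))
for nm,n,b in(('sawA','top',(140,200,240,240)),('sawB','top',(130,150,230,190)),('stand','top',(285,160,365,230))):
    P=cloud(D[n][1],D[n][2],b)
    for lo,hi in((45,63),(63,78),(100,145),(145,162),(163,205)):
        q=P[(P[:,2]>lo)&(P[:,2]<hi)]
        if len(q)>3:
            c=q.mean(0);u,s,vt=np.linalg.svd(q[:,:2]-c[:2],full_matrices=False);t=(q[:,:2]-c[:2])@vt[0]
            print(nm,lo,hi,len(q),c.round(1),vt[0].round(3),t.min().round(),t.max().round(),np.median(q[:,2]).round(1))
E
```

```text
sawA 45 63 79 [454.7 205.   47.8] [-0.154 -0.988] -117.0 82.0 46.5
sawA 63 78 11 [457.2 206.6  70.1] [-0.137 -0.991] -72.0 84.0 69.4
sawA 100 145 218 [457.6 199.2 128.7] [0.141 0.99 ] -78.0 84.0 130.4
sawB 45 63 63 [619.3 237.3  48.5] [0.11  0.994] -75.0 101.0 46.7
sawB 63 78 21 [623.9 228.8  72.7] [0.076 0.997] -69.0 90.0 75.6
stand 63 78 11 [ 526.2 -165.6   67.4] [-0.427 -0.904] -67.0 59.0 66.9
stand 100 145 324 [ 532.  -164.6  138.5] [-0.42  -0.907] -71.0 68.0 139.8
stand 145 162 27 [ 537.2 -157.2  147.2] [-0.359 -0.933] -52.0 70.0 146.8
stand 163 205 123 [ 506.6 -153.   177.4] [0.404 0.915] -43.0 46.0 175.8
```

View pics/crop1.png

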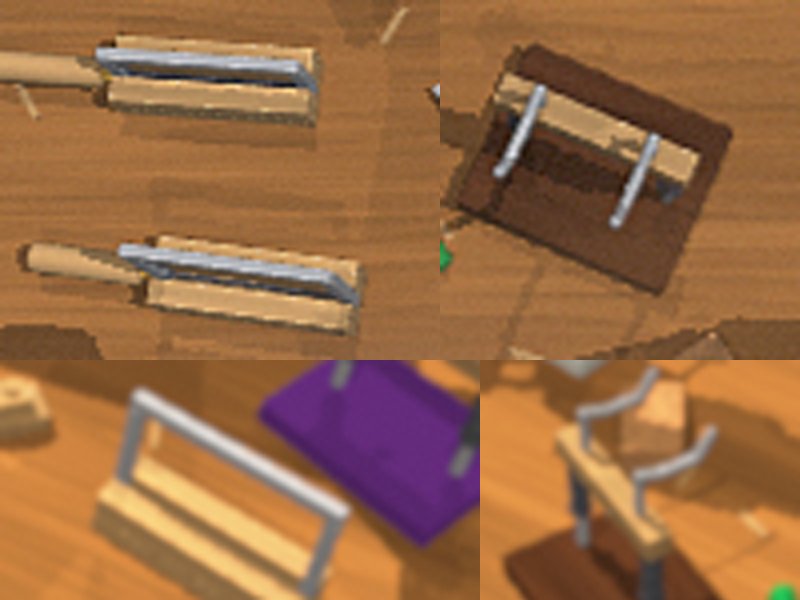

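The deep saw's back is at about (457,200,124) with yaw about −0.14, handle toward +y. The stand has yaw about −0.42 and its hook seat is near (510,−154). Next I'll take close wrist views of both on the way.

Run:
```python
from workcell import r,sensors,viewer
import numpy as np,cv2,pickle
from h import *
for psi in(1.43,-1.71): print(psi,r.solve_ik([457,200,106],[np.pi,0,psi]))
for psi in(1.15,-1.99): print(psi,r.solve_ik([433,-120,190],[np.pi,0,psi]))
D={}
def shot(k):
    m=viewer.camera_model('wrist');p,d=viewer.capture('wrist');D[k]=(p,d,m);print(k,m['origin'].round(),sensors.get_state()['clock'])
r.goto([470,-135,340],[np.pi,0,1.15]);r.pause(.2);shot('st1')
r.line_to([430,-160,340],300);r.pause(.2);shot('st2')
r.goto([430,200,290],[np.pi,0,1.43]);r.pause(.2);shot('sa1')
r.line_to([480,200,290],300);r.pause(.2);shot('sa2')
pickle.dump(D,open('d2.pkl','wb'))
cv2.imwrite('pics/w1.png',cv2.resize(np.vstack([np.hstack([D['st1'][0],D['st2'][0]]),np.hstack([D['sa1'][0],D['sa2'][0]])]),(800,500),interpolation=cv2.INTER_AREA))
```

```text
1.43 [ 1.84842966e-01  6.53928121e-03  2.01474955e+00 -4.44089210e-16
  1.12030382e+00  3.25639293e-01]
-1.71 None
1.15 [-0.52365176 -0.23318552  2.06717683  0.          1.30760135 -0.10285544]
-1.99 None
st1 [504. -58. 517.] 2.2167
st2 [464. -82. 517.] 2.775
sa1 [442. 283. 467.] 4.3833
sa2 [490. 284. 467.] 4.95
```

View pics/w1.png

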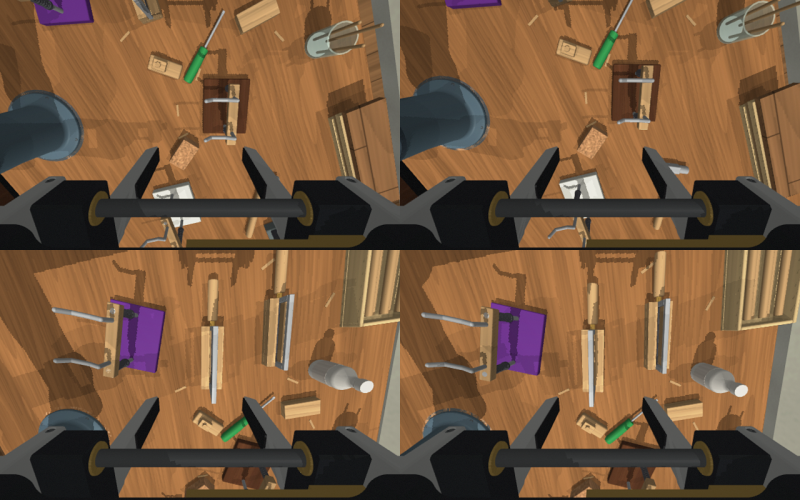

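The wrist views show the stand hooks at (228,97) and (215,137) in half-size view 1. The deep saw's back is a thin bar from (212,318) to (213,402). I'll enlarge these and fit them.

Run:
```python
import numpy as np,cv2,pickle
from h import *
D=pickle.load(open('d2.pkl','rb'))
B={'st1':(320,118,400,238),'st2':(335,90,415,210),'sa1':(310,110,370,250),'sa2':(275,110,335,250)}
ims=[]
for k,b in B.items():
    p,d,m=D[k]
    ims.append(cv2.resize(p[b[1]:b[3],b[0]:b[2]],(200,300) if 0 else ((b[2]-b[0])*4,(b[3]-b[1])*4),interpolation=cv2.INTER_CUBIC))
    P=cloud(d,m,b)
    for lo,hi in ((115,150),(168,215)) if k[1]=='t' else ((112,140),):
        q=P[(P[:,2]>lo)&(P[:,2]<hi)]
        if len(q)<5: continue
        th=-0.42 if k[1]=='t' else -0.141
        c=q.mean(0);u,s,vt=np.linalg.svd(q[:,:2]-c[:2],full_matrices=False)
        X=np.array([np.cos(th),np.sin(th)]);Y=np.array([-X[1],X[0]])
        x,y=(q[:,:2]-c[:2])@X,(q[:,:2]-c[:2])@Y
        print(k,lo,len(q),c.round(1),'dir',vt[0].round(3),'x',x.min().round(1),x.max().round(1),'y',y.min().round(1),y.max().round(1),'z',np.percentile(q[:,2],[2,50,98]).round(1))
        if lo==168:
            for sg in(-1,1):
                w=q[(sg*y>10)&(q[:,2]<178)];cw=w.mean(0);v=np.linalg.svd(w[:,:2]-cw[:2],full_matrices=False)[2][0]
                w2=q[(sg*y>10)];print('  wire',sg,len(w),cw.round(1),v.round(3),'zmed',np.median(w[:,2]).round(1),'x-extent',((w2[:,:2]@X).min()).round(1),((w2[:,:2]@X).max()).round(1),'tipz',w2[:,2].max().round(1))
h=560;can=np.zeros((h,0,3),np.uint8)
for i in ims[:]:
    i=cv2.resize(i,None,fx=.7,fy=.7);t=np.zeros((h,i.shape[1],3),np.uint8);t[:i.shape[0]]=i;can=np.hstack([can,t])
cv2.imwrite('pics/w2.png',can);print(can.shape)
```

```text
st1 115 1460 [ 535.3 -159.   136.9] dir [-0.42  -0.908] x -10.2 13.0 y -76.8 63.4 z [121.4 138.1 140. ]
st1 168 682 [ 507.7 -148.9  175.2] dir [-0.411 -0.912] x -34.5 34.5 y -48.3 40.1 z [168.8 173.  189.8]
  wire -1 248 [ 495.5 -190.8  172.8] [ 0.905 -0.426] zmed 172.2 x-extent 490.0 558.7 tipz 191.2
  wire 1 296 [ 527.5 -118.3  172.5] [ 0.913 -0.407] zmed 172.2 x-extent 489.8 558.8 tipz 191.5
st2 115 1667 [ 534.2 -160.   136.6] dir [-0.419 -0.908] x -9.7 13.8 y -74.9 64.4 z [120.7 138.1 140. ]
st2 168 704 [ 507.7 -150.   175.4] dir [-0.411 -0.912] x -35.2 34.4 y -47.4 40.9 z [169.6 173.  190. ]
  wire -1 262 [ 495.2 -191.1  172.8] [ 0.91  -0.415] zmed 172.2 x-extent 489.5 558.4 tipz 191.3
  wire 1 300 [ 528.6 -119.2  173. ] [ 0.903 -0.43 ] zmed 172.4 x-extent 489.8 559.2 tipz 191.4
sa1 112 1041 [458.5 206.1 127.8] dir [-0.144 -0.99 ] x -5.0 5.5 y -84.1 74.0 z [121.6 128.1 129.7]
sa2 112 992 [459.2 206.4 127.9] dir [-0.142 -0.99 ] x -5.4 4.9 y -83.1 73.3 z [123.5 128.1 129.7]
(560, 784, 3)
```

View pics/w2.png

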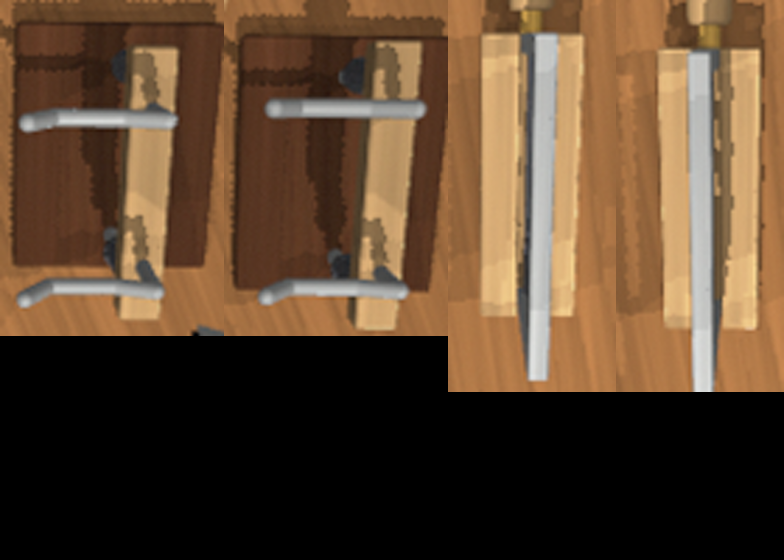

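Saw back centre: (458.1,201.3,124), yaw −0.143; the measured top at 129.7 agrees. Hook seat: (503.5,−151.2,~170), yaw −0.43; the hook spacing measures 79 mm and the crossbar sits 34 mm behind, both as given. Next I'll grasp and lift.

Run:
```python
from workcell import r,sensors,viewer
import numpy as np,cv2
pz=r.pinch_z; o=[np.pi,0,np.pi/2-.143]
def S(t):
    s=sensors.get_state();print(t,round(s['clock'],2),s['tcp_pos'].round(1),s['force'].round(2),s['wrist_torque'].round(3),round(s['opening'],1),round(s['gripper_force'],1))
r.move_gripper(50)
r.goto([458.1,201.3,170],o);S('above')
print(r.line_to([458.1,201.3,124-pz],120,contact_N=6));S('down')
r.move_gripper(0,45);r.pause(.2);S('grip')
r.line_to([458.1,201.3,124-pz+40],80);r.pause(.2);S('up40')
r.line_to([458.1,201.3,240-pz],150);r.pause(.2);S('up')
p,d=viewer.capture('scene');q,_=viewer.capture('wrist')
cv2.imwrite('pics/lift.png',np.hstack([cv2.resize(p[120:330,340:560],(400,382)),cv2.resize(q[60:400,160:516],(400,382))]))
```

```text
above 6.33 [459.  201.5 171.2] [0.78 0.47 0.31] [ 0.001 -0.085 -0.059] 50.3 0.0
False
down 7.03 [459.2 201.5 106.4] [-0.39  0.09 -0.47] [-0.05  -0.099  0.044] 50.6 0.0
grip 7.93 [458.2 201.3 105.3] [ 0.08 -0.78  0.32] [-0.058 -0.273 -0.043] 9.9 45.0
up40 8.78 [457.6 201.2 144.5] [-0.19 -0.8  -3.59] [-0.091 -0.089 -0.003] 9.3 45.0
up 9.64 [457.3 201.1 219.7] [-0.84  0.26 -3.49] [-0.037 -0.082  0.052] 9.5 45.0
```

View pics/lift.png

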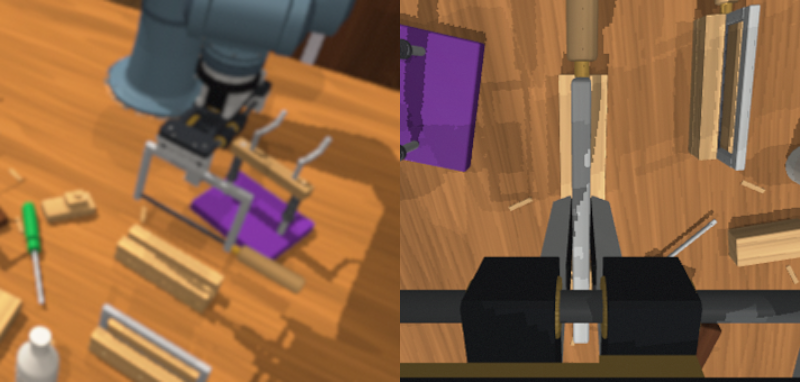

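The saw is held level and clear of its block. Next I'll carry it in front of the hooks, measure its tilt, then insert.

```bash
cat >> h.py <<'E'
TH=-.43
X=np.array([np.cos(TH),np.sin(TH),0]);Y=np.array([-X[1],X[0],0]);SEAT=np.array([503.5,-151.2,0])
def S(t):
    from workcell import sensors
    s=sensors.get_state();print(t,round(s['clock'],2),s['tcp_pos'].round(1),s['force'].round(2),s['wrist_torque'].round(3),round(s['opening'],1),round(s['gripper_force'],1));return s
E
python3 - <<'E'
from workcell import r,sensors,viewer
from h import *
pz=r.pinch_z; o=[np.pi,0,np.pi/2+TH]
P=lambda x,z:list(SEAT+X*x+np.array([0,0,z-pz]))
r.goto(P(-95,240),o);r.pause(.3);s=S('pre')
m=viewer.camera_model('wrist');p,d=viewer.capture('wrist')
q=cloud(d,m,(200,0,440,280));c=np.array(s['tcp_pos']);
l=(q-c);x,y=l@X,l@Y
k=(abs(x)<14)&(y>25)&(y<85)&(abs(q[:,2]-240)<30);print(k.sum());
print('pitch fit',np.polyfit(y[k],q[k,2],1),'yaw fit',np.polyfit(y[k],x[k],1),'yext',y[k].max())
r.line_to(P(-70,214),150)
print(r.line_to(P(0,214),100,contact_N=6));r.pause(.2);S('in')
p,d=viewer.capture('scene');q,_=viewer.capture('wrist')
cv2.imwrite('pics/in.png',np.hstack([cv2.resize(p[130:290,230:400],(400,376)),cv2.resize(q[60:400,160:520],(400,376))]))
E
```

```text
pre 11.24 [ 417.4 -111.   221.2] [-0.72  0.36 -3.01] [-0.069 -0.092  0.046] 9.8 45.0
1665
pitch fit [-2.02554696e-02  2.44732381e+02] yaw fit [ 0.00245992 -1.21125127] yext 79.36345108782506
False
in 12.73 [ 503.2 -151.   195.3] [-0.47  0.08 -3.77] [-0.065 -0.074 -0.055] 9.4 45.0
```

View pics/in.png

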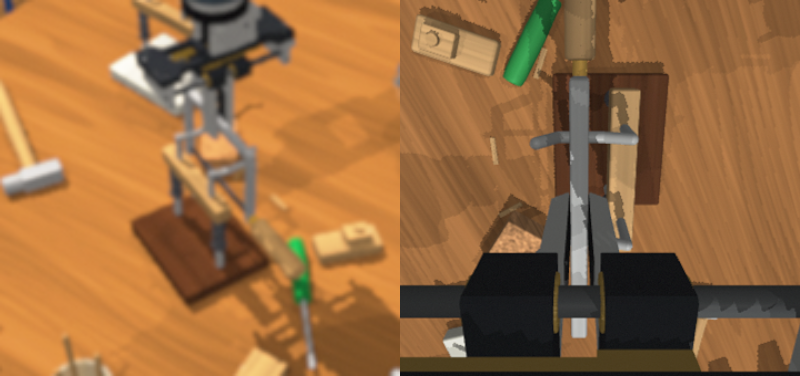

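Wires and window line up: the back sits over the wires, between the tips and the crossbar. Next I'll lower it and tug, watching the force.

Run:
```python
from workcell import r,sensors,viewer
from h import *
pz=r.pinch_z
P=lambda x,z:list(SEAT+X*x+np.array([0,0,z-pz]))
r.line_to(P(0,186),100);S('186')
for z in (176,170,167):
    r.line_to(P(0,z),30);r.pause(.25)
    f=np.mean([(r.pause(.05),sensors.get_state()['force'][2])[1] for _ in range(6)]);S(z);print('Fz',f,'dip est',(f+3.3)/.7)
```

```text
186 13.27 [ 503.2 -151.   166.7] [-0.22  0.64 -3.52] [-0.106 -0.033  0.011] 9.3 45.0
176 14.3 [ 503.6 -151.3  157.3] [ 2.36 -1.29 -0.59] [-0.264 -0.4    0.031] 9.2 45.0
Fz -0.6621780941262495 dip est 3.7683170083910724
170 15.2 [ 503.6 -151.3  151.3] [ 0.98 -0.18  4.39] [-0.22  -0.229 -0.026] 9.5 45.0
Fz 3.4661643442332406 dip est 9.665949063190345
167 16.0 [ 503.7 -151.3  148.6] [-0.15 -0.89  5.95] [-0.081 -0.05  -0.056] 9.5 45.0
Fz 5.744977065540012 dip est 12.921395807914303
```

Run:
```python
from workcell import r,sensors,viewer
from h import *
pz=r.pinch_z
P=lambda x,z:list(SEAT+X*x+np.array([0,0,z-pz]))
def F():
    f=np.mean([(r.pause(.05),sensors.get_state()['force'][2])[1] for _ in range(6)]);print('Fz',f,'dip',(f+3.3)/.7)
r.line_to(P(0,164.5),20);r.pause(.3);S('tug');F()
q,_=viewer.capture('scene')
r.line_to(P(0,175.2),20);r.pause(.4);S('eased');F()
r.move_gripper(30);r.pause(.5);S('open')
p,d=viewer.capture('scene')
cv2.imwrite('pics/rel.png',np.hstack([cv2.resize(a[130:290,230:400],(400,376)) for a in(q,p)]))
```

```text
tug 16.57 [ 503.7 -151.3  146.4] [-0.13 -1.13  8.6 ] [-0.061  0.094 -0.064] 9.6 45.0
Fz 7.313604659736199 dip 15.162292371051713
eased 18.01 [ 503.3 -151.1  156.2] [ 1.98 -1.6   0.34] [-0.326 -0.352 -0.05 ] 9.3 45.0
Fz 0.2189867161455276 dip 5.027123880207896
open 19.34 [ 503.5 -151.2  156.4] [-0.24 -0.16 -0.45] [-0.057 -0.044  0.026] 30.2 0.0
```

View pics/rel.png

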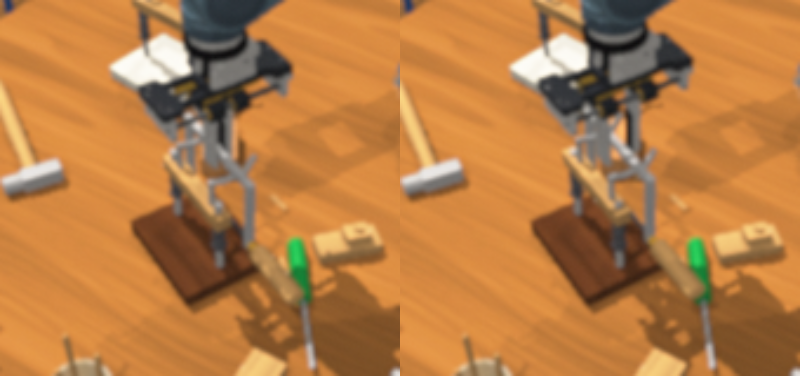

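The tug measured about 15 mm by both force and height. The saw now hangs freed between the open fingers. I'll back out upward, let it settle and check.

Run:
```python
from workcell import r,sensors,viewer
from h import *
pz=r.pinch_z
P=lambda x,z:list(SEAT+X*x+np.array([0,0,z-pz]))
r.line_to(P(0,215),60);r.line_to(P(0,330),150);r.pause(2)
q1,d1=viewer.capture('wrist');m=viewer.camera_model('wrist');r.pause(.5);q2,_=viewer.capture('wrist')
p,d=viewer.capture('scene')
Q=cloud(d1,m,(150,0,500,300))-SEAT;x,y,z=Q@X,Q@Y,Q[:,2]
k=(abs(x)<9)&(abs(y)<85)&(z>171)&(z<190);k&=abs(abs(y)-40)>8
print('n',k.sum(),'y',y[k].min(),y[k].max(),'x',np.polyfit(y[k],x[k],1),'z',np.polyfit(y[k],z[k],1),'diff',cv2.absdiff(q1,q2).mean());S('end')
cv2.imwrite('pics/fin.png',np.hstack([cv2.resize(p[130:290,230:400],(400,376)),cv2.resize(q1[0:340,160:520],(400,376))]))
```

```text
n 903 y -80.09467497198763 78.351614668482 x [-3.25757466e-04 -1.11765798e+00] z [-1.64479684e-03  1.79503856e+02] diff 1.04820703125
end 23.77 [ 503.5 -151.2  311.2] [0.3  0.12 0.36] [-0.03  -0.046  0.041] 29.9 0.0
```

View pics/fin.png

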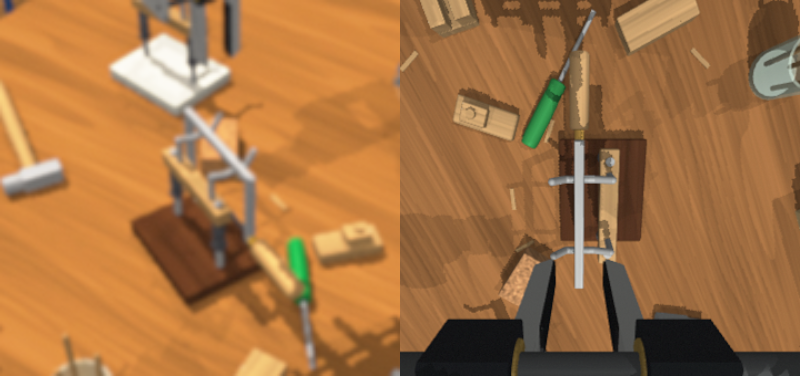

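The saw hangs level across both hooks, centred to about 1 mm and still, with the gripper clear of it.

```bash
python3 -c "
from workcell import job
print(job.hand_in())"
```

```text
the job is handed in; nothing more can be done
None
```

The deep-framed saw hangs level, still and centred to about 1 mm across both hooks, after a tug that dipped the bar about 15 mm; the job was handed in about 24 s in, with nothing else touched.

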